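# Pack the cactus order into the carrying tray

## Robot

A 6-joint arm with a two-finger parallel gripper is mounted at the origin on the work surface. World frame = base frame: x ahead of the robot, y to its left, z up, the work surface at z = 0. Lengths are in mm, angles in degrees, forces in N, time in s.
With the tool pointing down it reaches from about 300 to 850 mm from the base axis. Payload 4.2 kg.
Tool frame: the origin (TCP) lies at the very end of the fingers, on their centre line; the grasp point (between the pads) lies 19 mm behind it (env.grip_depth is the distance from the TCP to the grasp point, in mm); y points along the fingers, z is the direction in which the jaws open and shut, and the axes are right-handed (so a half turn about y gives the same grasp; the last joint's range is limited). The gripper opens to 91 mm and grips with 3 to 60 N. Pads are 32 mm wide; open, the fingers measure 118 mm over their backs; the gripper's body (76 mm by 178 mm) begins 60 mm behind the grasp point.
Start: joints at [64.057, 18.312, 89.639, -0, 72.044, -1.146], TCP at [241.168, 521.998, 213.976] pointing down, gripper open.
Joint ranges: [-177.97, 177.97], [-48.28, 115.42], [12.27, 149.76], [-77.06, 257.06], [2.81, 150.46], [-146.56, 146.56]. Speed limits (degrees/s): [147.25, 147.25, 180, 180, 180, 180].

## Interface

Orientations are given as [roll, pitch, yaw] about the fixed x, y, z axes, in that order (R = Rz(yaw) Ry(pitch) Rx(roll)).
In Python, from workcell import state, imaging, job, env gives the robot as it stands.
- The arm moves only by the shell command python3 -m pendant 'ROWS' [FORCE]. ROWS is JSON, a list of rows, each an object with "delta_pos": the shift along the tool's x, y, z in cm, a list of three; "twist": the turn, a rotation vector about the tool's x, y, z in degrees, a list of three; "grip": the opening in per cent of the stroke, from 0 (shut) to 100 (fully open). In form: [{"delta_pos": [tx, ty, tz], "twist": [wx, wy, wz], "grip": grip}, ...]. A call has exactly 5 rows; each row is the pose to reach, as a shift and turn from the pose commanded when the call began, along the tool's axes at that moment; what a row does not reach only later rows make up. A row lasts 1/10 s, in which the tool goes at most 50 mm and 8.59 degrees, less where a joint would pass 70% of its speed; a pose out of reach is approached as far as the arm can. A call with a gripper value outside its range is refused whole. The fingers move at their own pace and stop on an object; FORCE is the grip in N (left out, the last holds). Time passes only in rows, so rows that repeat a pose let the fingers close, or fill a call up. It gives the time, the measured TCP pose, the force and the opening at its end, in the units of the state.
- state(): the state, without advancing time (a new reading comes with each control period).
- imaging.grab_frame(name): name is "scene" or "top" or "wrist"; returns (picture, depth): 420x560x3 uint8, red, green, blue; 420x560 float32, mm along the optical axis (not along the pixel's ray), 0 where there is no reading.
- imaging.camera_info(name): a dict with "fx", "fy", "cx", "cy" (pixels), "k1" (the pictures are not rectified: a ray, as slopes to the right and down, at radius r is drawn at 1 + k1 r^2 times it, then the intrinsics apply), "R" (3x3) and "t" (3): a world point X has camera coordinates R X + t. Camera axes: x right, y down, z forward; pixel columns grow to the right and rows downward; lengths in mm; the calibration is good to about 2 mm. A picture is of the moment at which its call begins: read the wrist's pose just before it. camera_info takes no time and is no camera call; for the wrist camera it gives the pose at the moment of the call.
- job.job_done(): hands the job in, once; it reports no verdict.
The state is a dict: "time_s": time; "qpos": joint angles; "qvel": joint speeds; "effort": joint torques, N m; "ee_pos": TCP position; "ee_rot": TCP orientation; "force": force on the tool from outside, world axes, zero at the start; "torque": the same for the moment, N m; "gripper_width": finger opening in mm.
Only numpy, scipy, OpenCV 4.12 (cv2) and the standard library are available. Lean on these libraries where they do the work, as an engineer would, in place of code of your own. Each camera call takes 0.05 s, during which the arm holds its last target.

## Task

Pack the order of four small potted cacti: stand each planted pot upright in the saucer of its own colour in the black carrying tray, without tipping any of them over on the way. The empty pots on the bench are not part of the order: leave them standing where they are.

Things in the scene. Friction and masses are not known exactly. Their poses are not given: they have to be found in the camera images.
- blue_cactus_center (a point): Round blue plastic pot with one round green cactus in grit. Pot 60 mm tall; straight rim band 60 mm in diameter from 36 to 60 mm above its foot (the place to grip), tapering below to a flat foot 46 mm in diameter; cactus 34 mm wide, its top 85 mm above the foot. About 150 g, hard, loose, standing on the bench (z = 0). Point: on the pot's axis, 46 mm above its foot; z up along the axis.
- yellow_cactus_center (a point): Round yellow plastic pot with one round green cactus in grit. Pot 60 mm tall; straight rim band 60 mm in diameter from 36 to 60 mm above its foot (the place to grip), tapering below to a flat foot 46 mm in diameter; cactus 34 mm wide, its top 85 mm above the foot. About 150 g, hard, loose, standing on the bench (z = 0). Point: on the pot's axis, 46 mm above its foot; z up along the axis.
- red_cactus_center (a point): Round red plastic pot with one round green cactus in grit. Pot 60 mm tall; straight rim band 60 mm in diameter from 36 to 60 mm above its foot (the place to grip), tapering below to a flat foot 46 mm in diameter; cactus 34 mm wide, its top 85 mm above the foot. About 150 g, hard, loose, standing on the bench (z = 0). Point: on the pot's axis, 46 mm above its foot; z up along the axis.
- white_cactus_center (a point): Round white plastic pot with one round green cactus in grit. Pot 60 mm tall; straight rim band 60 mm in diameter from 36 to 60 mm above its foot (the place to grip), tapering below to a flat foot 46 mm in diameter; cactus 34 mm wide, its top 85 mm above the foot. About 150 g, hard, loose, standing on the bench (z = 0). Point: on the pot's axis, 46 mm above its foot; z up along the axis.
- blue_saucer: Round blue drip saucer fixed in the black square tray. 84 mm outside, 74 mm inside, rim 10 mm high, floor 4 mm thick. Origin: centre of its underside, 5 mm above the bench, so a pot in it has its foot 9 mm above the bench. Four saucers two by two, neighbours 116 mm apart, squarely in the middle of the tray: 250 mm square, walls 26 mm high, 5 mm thick.
- yellow_saucer: Round yellow drip saucer fixed in the black square tray. 84 mm outside, 74 mm inside, rim 10 mm high, floor 4 mm thick. Origin: centre of its underside, 5 mm above the bench, so a pot in it has its foot 9 mm above the bench. Four saucers two by two, neighbours 116 mm apart, squarely in the middle of the tray: 250 mm square, walls 26 mm high, 5 mm thick.
- red_saucer: Round red drip saucer fixed in the black square tray. 84 mm outside, 74 mm inside, rim 10 mm high, floor 4 mm thick. Origin: centre of its underside, 5 mm above the bench, so a pot in it has its foot 9 mm above the bench. Four saucers two by two, neighbours 116 mm apart, squarely in the middle of the tray: 250 mm square, walls 26 mm high, 5 mm thick.
- white_saucer: Round white drip saucer fixed in the black square tray. 84 mm outside, 74 mm inside, rim 10 mm high, floor 4 mm thick. Origin: centre of its underside, 5 mm above the bench, so a pot in it has its foot 9 mm above the bench. Four saucers two by two, neighbours 116 mm apart, squarely in the middle of the tray: 250 mm square, walls 26 mm high, 5 mm thick.
- blue_empty_center (a point): Empty, hollow blue plastic pot, the same outside shape and size as the planted ones (60 mm tall, 60 mm in diameter at the rim) but with no cactus or grit in it: the look-alike that stays on the bench. About 60 g, loose. This point lies on its axis, half-way up, 30 mm above its foot.
- yellow_empty_center (a point): Empty, hollow yellow plastic pot, the same outside shape and size as the planted ones (60 mm tall, 60 mm in diameter at the rim) but with no cactus or grit in it: the look-alike that stays on the bench. About 60 g, loose. This point lies on its axis, half-way up, 30 mm above its foot.

How it is judged (in metres and radians):
At the end, for the whole second after the job is handed in: Each of the four planted pots stands flat (within 0.1 rad of upright, its foot within 5 mm of the saucer floor's height) and still in the saucer of its own colour, within 15 mm of the saucer's centre and let go; both empty pots stand upright within 25 mm of where they were (horizontal distance between blue_cactus_center and blue_saucer below 0.015 m and height (world z) of blue_cactus_center between 0.05 and 0.06 m and angle between each of blue_cactus_center, yellow_cactus_center, red_cactus_center, white_cactus_center, blue_empty_center, yellow_empty_center's own z axis and vertical below 0.1 rad and linear speed of each of blue_cactus, yellow_cactus, red_cactus, white_cactus below 0.02 m/s and contact force between each of blue_cactus, yellow_cactus, red_cactus, white_cactus and the fingers below 0.05 N and horizontal distance between yellow_cactus_center and yellow_saucer below 0.015 m and height (world z) of yellow_cactus_center between 0.05 and 0.06 m and horizontal distance between red_cactus_center and red_saucer below 0.015 m and height (world z) of red_cactus_center between 0.05 and 0.06 m and horizontal distance between white_cactus_center and white_saucer below 0.015 m and height (world z) of white_cactus_center between 0.05 and 0.06 m and distance of each of blue_empty_center, yellow_empty_center from where it was at the start of the episode below 0.025 m); the robot touches nothing.
It fails at once if a planted pot is tipped more than 0.8 rad (angle between any of blue_cactus_center, yellow_cactus_center, red_cactus_center, white_cactus_center's own z axis and vertical above 0.8 rad).
It fails at once if an empty pot is moved by more than 25 mm (distance of any of blue_empty_center, yellow_empty_center from where it was at the start of the episode above 0.025 m).
It also fails if it takes over 102 s, if anything falls off the work surface, if the arm or the gripper's body presses on something with over 40 N, if the wrist force passes 120 N, or if a joint passes its speed limit or range.

## Working session

There is one attempt and no reset: what is moved stays moved. The work goes in short steps, Python scripts to look and compute and a shell command to move; the robot and the scene stay as the last step left them, time stands still between calls to the robot, and variables do not carry over. Pictures are saved under pics/ and viewed, and the job is handed in when it is done.

```bash
ls; mkdir -p pics
python3 - <<'E'
from workcell import state, imaging, job, env
import cv2,numpy as np
print(state())
for n in ["scene","top","wrist"]:
    c=imaging.camera_info(n); print(n,c)
    p,d=imaging.grab_frame(n)
    np.save(f"pics/{n}0_d.npy",d); np.save(f"pics/{n}0.npy",p)
    cv2.imwrite(f"pics/{n}0.png",p[:,:,::-1])
E
```

```text
pics
{'time_s': 0.0, 'qpos': array([ 6.40581565e+01,  1.83530981e+01,  8.97064694e+01, -2.37625784e-03,
        7.20440414e+01, -1.14661483e+00]), 'qvel': array([ 0.00315207,  0.00544335, -0.086635  , -0.01016524, -0.07965127,
        0.03744943]), 'effort': array([-1.25843559e-03, -4.12445927e+01, -2.31978571e+01,  7.27015338e-02,
        4.52915090e-02, -1.28211072e-04]), 'ee_pos': array([240.93754796, 521.52837393, 213.10525192]), 'ee_rot': array([-9.01036333e+01, -1.85437569e-04, -2.47944939e+01]), 'force': array([-0.27536432,  0.40343651,  0.239303  ]), 'torque': array([ 0.00051908,  0.04127897, -0.02001712]), 'gripper_width': 91.59191147445483}
scene {'fx': 520.9817814498904, 'fy': 520.9817814498904, 'cx': 281.8967349945427, 'cy': 205.0912816616874, 'k1': -0.09194194435797352, 'R': array([[-0.85597581,  0.51700412,  0.0034867 ],
       [ 0.28817807,  0.48269831, -0.82701616],
       [-0.42925379, -0.70690104, -0.56216733]]), 't': array([ 463.38155276, -115.54341019, 1226.12311155])}
top {'fx': 435.5023159651659, 'fy': 435.5023159651659, 'cx': 272.6881822610127, 'cy': 217.54480694765505, 'k1': -0.07296693362489717, 'R': array([[ 0.00673191, -0.99949913,  0.03092194],
       [-0.99844474, -0.00842975, -0.05510929],
       [ 0.05534236, -0.03050285, -0.9980014 ]]), 't': array([ -10.94418794,  523.13823656, 1013.44216838])}
wrist {'fx': 369.36550348348254, 'fy': 369.36550348348254, 'cx': 284.2031052965694, 'cy': 210.73634569266687, 'k1': -0.08942112193530444, 'R': array([[ 0.41907487,  0.9079503 , -0.00158189],
       [ 0.86905945, -0.40061867,  0.29024187],
       [ 0.26289146, -0.12300783, -0.95695201]]), 't': array([-574.04518637,  -33.97653346,  391.43366031])}
```

View pics/top0.png

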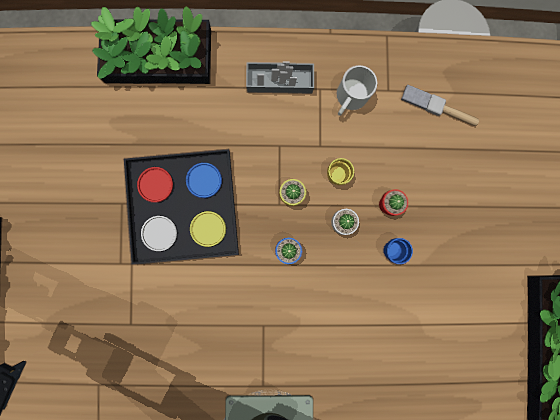

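View pics/scene0.png

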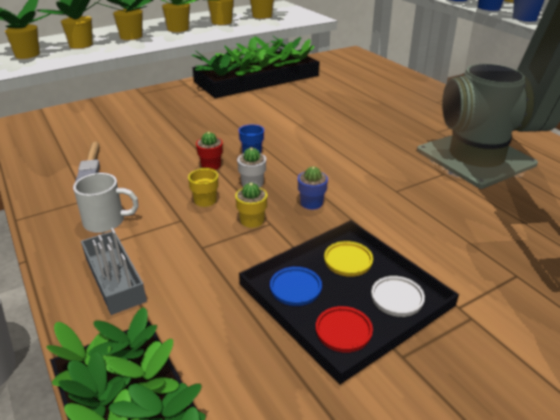

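View pics/wrist0.png

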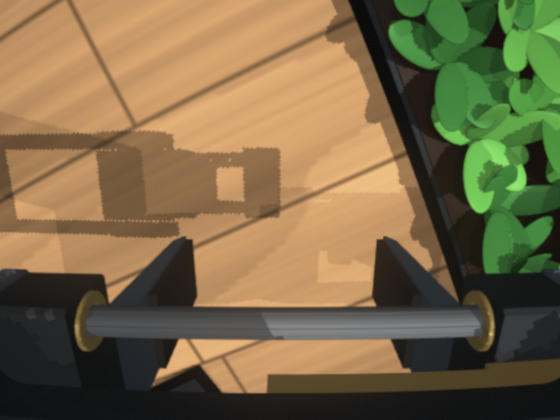

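The top view shows the planted pots: yellow at (292,191), white at (346,221), red at (396,202) and blue at (289,250). The empties are yellow at (341,171) and blue at (398,250). The saucers are red at (155,185), blue at (204,181), white at (158,233) and yellow at (207,229). The wrist view shows only bench and planter.

```bash
cat > h.py <<'E'
import numpy as np, cv2
from scipy.optimize import least_squares
from scipy.spatial.transform import Rotation as Rot
from workcell import state, imaging, env
def norm(c,uv):
    K=np.array([[c['fx'],0,c['cx']],[0,c['fy'],c['cy']],[0,0,1]])
    return cv2.undistortPoints(np.asarray(uv,float).reshape(-1,1,2),K,np.array([c['k1'],0,0,0,0])).reshape(-1,2)
def rays(c,uv):
    n=norm(c,uv); d=np.c_[n,np.ones(len(n))]@c['R']; o=-c['R'].T@c['t']; return o,d
def onplane(c,uv,z):
    o,d=rays(c,uv); return o+d*((z-o[2])/d[:,2])[:,None]
def cloud(c,dep):
    v,u=np.mgrid[:dep.shape[0],:dep.shape[1]]
    n=norm(c,np.c_[u.ravel(),v.ravel()]); z=dep.ravel()[:,None]
    P=(np.c_[n,np.ones(len(n))]*z-c['t'])@c['R']
    P[dep.ravel()==0]=np.nan
    return P.reshape(*dep.shape,3)
def circ(xy,r=None,c0=None):
    c0=xy.mean(0) if c0 is None else c0
    if r: s=least_squares(lambda p:np.hypot(*(xy-p).T)-r,c0,loss='soft_l1',f_scale=2); return s.x,r,np.sqrt(np.mean(s.fun**2))
    s=least_squares(lambda p:np.hypot(*(xy-p[:2]).T)-p[2],[*c0,30],loss='soft_l1',f_scale=2); return s.x[:2],s.x[2],np.sqrt(np.mean(s.fun**2))
E
python3 - <<'E'
from h import *
c=imaging.camera_info("top"); img=np.load("pics/top0.npy"); dep=np.load("pics/top0_d.npy")
P=cloud(c,dep)
print("bench z", np.nanmedian(P[270:310,150:300,2]))
hsv=cv2.cvtColor(img,cv2.COLOR_RGB2HSV)
pots=dict(yc=(292,191),ye=(341,171),wc=(346,221),rc=(396,202),bc=(289,250),be=(398,250))
for k,(u,v) in pots.items():
    Q=P[v-25:v+26,u-25:u+26].reshape(-1,3); Q=Q[np.isfinite(Q[:,2])]
    rim=Q[(Q[:,2]>56)&(Q[:,2]<66)]; top=Q[Q[:,2]>70]
    g=onplane(c,[[u,v]],60)[0,:2]
    rim=rim[np.hypot(*(rim[:,:2]-g).T)<45]
    r=np.hypot(*(rim[:,:2]-rim[:,:2].mean(0)).T)
    hull=cv2.convexHull(rim[:,:2].astype(np.float32)).reshape(-1,2)
    print(k,len(rim),circ(hull),"top",top[:,:2].mean(0).round(1) if len(top) else None, Q[:,2].max(), g.round(1), np.nanpercentile(rim[:,2],[10,50,90]))
sau=dict(r=(155,185),b=(204,181),w=(158,233),y=(207,229))
m={}
for k,(u,v) in sau.items():
    mask=np.zeros(dep.shape,np.uint8)
    h=hsv[...,0].astype(int);s=hsv[...,1];vv=hsv[...,2]
    mm={'r':((h<8)|(h>172))&(s>120)&(vv>80),'b':(h>95)&(h<130)&(s>100)&(vv>80),'w':(s<60)&(vv>110),'y':(h>20)&(h<40)&(s>80)&(vv>90)}[k]
    mask[v-28:v+28,u-28:u+28]=mm[v-28:v+28,u-28:u+28]
    cs,_=cv2.findContours(mask,cv2.RETR_EXTERNAL,cv2.CHAIN_APPROX_NONE); ct=max(cs,key=cv2.contourArea).reshape(-1,2)
    w=onplane(c,ct,15)[:,:2]; m[k]=circ(w)[0]; print(k,circ(w))
ks=list(m); A=np.array([m[k] for k in ks]); print(A.mean(0))
# ideal square fit
import itertools
for a,b in itertools.combinations(ks,2): print(a,b,np.linalg.norm(m[a]-m[b]).round(1))
E
```

```text
bench z 0.053118895343839616
yc 354 (array([580.05977006, -49.81410471]), np.float64(29.34775019025332), np.float64(0.45945929571108785)) top [579.  -48.8] 85.91346844448661 [581.3 -49. ] [58.68447164 61.10311925 63.65243515]
ye 120 (array([ 629.74293371, -160.65655277]), np.float64(29.616754440074626), np.float64(0.24532346294459603)) top None 64.5023195329566 [ 628.6 -161.2] [57.31451654 59.64782985 61.862218  ]
wc 357 (array([ 513.50249778, -171.28036219]), np.float64(29.52326587068317), np.float64(0.39862042693970684)) top [ 513.4 -169.5] 88.31947511044291 [ 514.2 -172.3] [58.71503338 61.07110059 63.47013501]
rc 337 (array([ 559.44801725, -286.08207654]), np.float64(29.33974398612763), np.float64(0.44180753865747613)) top [ 558.7 -283.5] 88.48808622775205 [ 558.8 -288.4] [58.49363957 61.32159076 63.75194799]
bc 360 (array([446.80104485, -40.90107418]), np.float64(29.376304049978295), np.float64(0.3469940861491947)) top [447.  -40.1] 89.07869463686083 [447.8 -42.8] [58.90195056 61.20842738 63.86558662]
be 119 (array([ 447.07753679, -295.70323384]), np.float64(29.35547624665822), np.float64(0.5902854852246906)) top None 63.990413399791436 [ 448.9 -292.2] [57.23395124 59.87594029 61.88693391]
r (array([600.24432776, 273.31192023]), np.float64(41.32990248619954), np.float64(0.6267782797090065))
b (array([611.4453261 , 158.01252553]), np.float64(41.50064516490501), np.float64(0.7139813572112412))
w (array([484.52490552, 261.61708514]), np.float64(40.98840009882915), np.float64(0.6802298327980881))
y (array([496.28709243, 146.40091886]), np.float64(41.294187473550025), np.float64(0.6513948250444977))
[548.12541295 209.83561244]
r b 115.8
r w 116.3
r y 164.1
b w 163.8
b y 115.7
w y 115.8
```

```bash
cat >> h.py <<'E'
T=dict(yc=(580,-50),wc=(513.5,-171),rc=(559.5,-286),bc=(446.9,-41),ye=(629.7,-160.7),be=(447.1,-295.7),
 R=(600.2,273.3),B=(611.4,158.0),W=(484.5,261.6),Y=(496.3,146.4))
Rt=Rot.from_euler('xyz',[-90,0,-24.8],degrees=True).as_matrix()
def go(n,z=None):
    s=state(); p=s['ee_pos']; z=p[2] if z is None else z
    d=np.array([*T[n],z])-p
    print('t',round(s['time_s'],2),'tcp',p.round(1),'rot',s['ee_rot'].round(1),'->',n,'delta cm',(Rt.T@d/10).round(2))
E
python3 -c "
from h import *
go('bc',180)"
```

```text
t 0.15 tcp [241.  521.6 213.3] rot [-90.1  -0.  -24.8] -> bc delta cm [ 42.29   3.33 -42.44]
```

```bash
python3 -m pendant '[{"delta_pos":[1.5,0,-1.5],"twist":[0,0,0],"grip":100},{"delta_pos":[4.5,0,-4.5],"twist":[0,0,0],"grip":100},{"delta_pos":[8,0,-8],"twist":[0,0,0],"grip":100},{"delta_pos":[11.5,0,-11.5],"twist":[0,0,0],"grip":100},{"delta_pos":[15,0,-15],"twist":[0,0,0],"grip":100}]' 20; python3 -m pendant '[{"delta_pos":[3.5,0,-3.5],"twist":[0,0,0],"grip":100},{"delta_pos":[7,0,-7],"twist":[0,0,0],"grip":100},{"delta_pos":[10.5,0,-10.5],"twist":[0,0,0],"grip":100},{"delta_pos":[14,0,-14],"twist":[0,0,0],"grip":100},{"delta_pos":[17,0,-17],"twist":[0,0,0],"grip":100}]'; python3 -c "
from h import *
go('bc',120)"
```

```text
time_s: 0.65
ee_pos: [314.5, 321.1, 213.7]
ee_rot: [-90.0, -0.0, -24.7]
force: [1.9, -0.4, 0.3]
gripper_width: 90.9
time_s: 1.15
ee_pos: [397.6, 95.0, 214.0]
ee_rot: [-90.0, -0.0, -24.8]
force: [1.0, -0.3, 0.1]
gripper_width: 91.0
t 1.15 tcp [397.6  95.  214. ] rot [-90.   -0.  -24.8] -> bc delta cm [ 10.18   9.4  -10.28]
```

```bash
python3 -m pendant '[{"delta_pos":[3,2,-3],"twist":[0,0,0],"grip":100},{"delta_pos":[6,4,-6],"twist":[0,0,0],"grip":100},{"delta_pos":[8.5,6,-8.7],"twist":[0,0,0],"grip":100},{"delta_pos":[10.1,8,-10.3],"twist":[0,0,0],"grip":100},{"delta_pos":[10.1,8,-10.3],"twist":[0,0,0],"grip":100}]'
python3 - <<'E'
from h import *
go('bc',27)
p,d=imaging.grab_frame("wrist"); cv2.imwrite("pics/w1.png",p[:,:,::-1])
E
```

```text
time_s: 1.65
ee_pos: [444.8, -40.5, 131.6]
ee_rot: [-90.1, 0.3, -25.0]
force: [-0.9, 0.9, 0.1]
gripper_width: 91.3
t 1.65 tcp [444.8 -40.5 131.6] rot [-90.1   0.3 -25. ] -> bc delta cm [ 0.21 10.46  0.04]
```

View pics/w1.png

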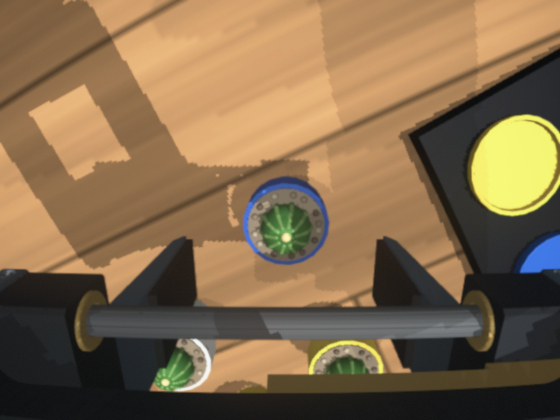

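The wrist view shows the blue pot centred between the fingers at (285,222), so I'm descending.

```bash
python3 -m pendant '[{"delta_pos":[0.1,2,0],"twist":[0,0,0],"grip":100},{"delta_pos":[0.1,5,0],"twist":[0,0,0],"grip":100},{"delta_pos":[0.1,8,0],"twist":[0,0,0],"grip":100},{"delta_pos":[0.1,9.8,0],"twist":[0,0,0],"grip":100},{"delta_pos":[0.1,10.4,0],"twist":[0,0,0],"grip":100}]'; python3 -c "
from h import *
go('bc',27)"
```

```text
time_s: 2.2
ee_pos: [445.9, -37.7, 29.3]
ee_rot: [-90.0, 0.1, -24.7]
force: [0.2, -0.8, 0.5]
gripper_width: 90.9
t 2.2 tcp [445.9 -37.7  29.3] rot [-90.    0.1 -24.7] -> bc delta cm [ 0.23  0.23 -0.26]
```

```bash
python3 -m pendant '[{"delta_pos":[0.1,0.1,-0.2],"twist":[0,0,0],"grip":100},{"delta_pos":[0.1,0.1,-0.2],"twist":[0,0,0],"grip":100},{"delta_pos":[0.1,0.1,-0.2],"twist":[0,0,0],"grip":50},{"delta_pos":[0.1,0.1,-0.2],"twist":[0,0,0],"grip":50},{"delta_pos":[0.1,0.1,-0.2],"twist":[0,0,0],"grip":50}]' 20;  python3 -m pendant '[{"delta_pos":[0,0,0],"twist":[0,0,0],"grip":50},{"delta_pos":[0,0,0],"twist":[0,0,0],"grip":50},{"delta_pos":[0,0,0],"twist":[0,0,0],"grip":50},{"delta_pos":[0,0,0],"twist":[0,0,0],"grip":50},{"delta_pos":[0,0,0],"twist":[0,0,0],"grip":50}]' 20; python3 -c "
from h import *
go('bc',27)"
```

```text
time_s: 2.7
ee_pos: [447.3, -41.3, 29.5]
ee_rot: [-90.0, -0.1, -24.8]
force: [-1.1, 0.5, 0.2]
gripper_width: 70.3
time_s: 3.2
ee_pos: [447.1, -41.2, 29.2]
ee_rot: [-90.0, -0.0, -24.8]
force: [-0.5, 1.3, 4.9]
gripper_width: 59.7
t 3.2 tcp [447.1 -41.2  29.2] rot [-90.   -0.  -24.8] -> bc delta cm [-0.03  0.22  0.01]
```

```bash
python3 -m pendant '[{"delta_pos":[0,-0.5,0],"twist":[0,0,0],"grip":50},{"delta_pos":[0,-2,0],"twist":[0,0,0],"grip":50},{"delta_pos":[0,-5,0],"twist":[0,0,0],"grip":50},{"delta_pos":[0,-8,0],"twist":[0,0,0],"grip":50},{"delta_pos":[0,-11,0],"twist":[0,0,0],"grip":50}]';  python3 -m pendant '[{"delta_pos":[0,-2,0],"twist":[0,0,0],"grip":50},{"delta_pos":[0,-2.8,0],"twist":[0,0,0],"grip":50},{"delta_pos":[0,-3,0],"twist":[0,0,0],"grip":50},{"delta_pos":[0,-3,0],"twist":[0,0,0],"grip":50},{"delta_pos":[0,-3,0],"twist":[0,0,0],"grip":50}]'
python3 - <<'E'
from h import *
go('B',160)
p,d=imaging.grab_frame("wrist"); cv2.imwrite("pics/w2.png",p[:,:,::-1])
p,d=imaging.grab_frame("scene"); cv2.imwrite("pics/s2.png",p[:,:,::-1])
E
```

```text
time_s: 3.7
ee_pos: [446.2, -41.3, 139.6]
ee_rot: [-90.0, 0.1, -24.8]
force: [0.1, 0.0, -0.5]
gripper_width: 59.1
time_s: 4.2
ee_pos: [446.0, -41.1, 167.6]
ee_rot: [-90.0, 0.2, -24.8]
force: [-0.4, 0.2, -2.4]
gripper_width: 59.7
t 4.2 tcp [446.  -41.1 167.6] rot [-90.    0.2 -24.8] -> B delta cm [ 6.66  0.76 25.02]
```

View pics/w2.png

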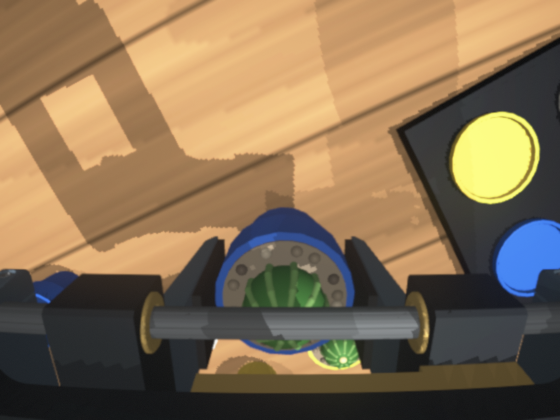

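View pics/s2.png

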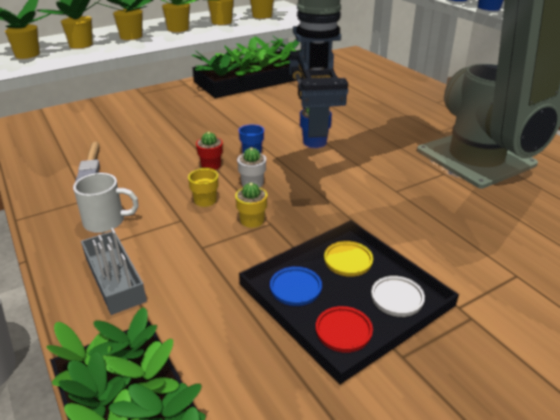

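The pot is held upright at scene (314,130), and the other pots have not moved. Next I carry it to the blue saucer.

```bash
python3 -m pendant '[{"delta_pos":[0.3,0,1],"twist":[0,0,0],"grip":50},{"delta_pos":[0.9,0,3.5],"twist":[0,0,0],"grip":50},{"delta_pos":[1.8,0,7],"twist":[0,0,0],"grip":50},{"delta_pos":[2.7,0,10.5],"twist":[0,0,0],"grip":50},{"delta_pos":[3.6,0,14],"twist":[0,0,0],"grip":50}]';  python3 -m pendant '[{"delta_pos":[0.9,0,3.5],"twist":[0,0,0],"grip":50},{"delta_pos":[1.8,0,7],"twist":[0,0,0],"grip":50},{"delta_pos":[2.6,0,9.5],"twist":[0,0,0],"grip":50},{"delta_pos":[3.1,0,11],"twist":[0,0,0],"grip":50},{"delta_pos":[3.1,0,11],"twist":[0,0,0],"grip":50}]'
python3 - <<'E'
from h import *
go('B',38.2)
E
```

```text
time_s: 4.8
ee_pos: [539.4, 72.6, 168.5]
ee_rot: [-90.0, 0.0, -24.8]
force: [1.1, -0.1, -1.8]
gripper_width: 59.7
time_s: 5.3
ee_pos: [613.9, 160.0, 167.7]
ee_rot: [-90.0, 0.0, -24.7]
force: [-0.5, -0.6, -2.3]
gripper_width: 59.4
t 5.3 tcp [613.9 160.  167.7] rot [-90.    0.  -24.7] -> B delta cm [-0.14 12.95 -0.29]
```

```bash
python3 -m pendant '[{"delta_pos":[0,1.5,0],"twist":[0,0,0],"grip":50},{"delta_pos":[0,4.5,0],"twist":[0,0,0],"grip":50},{"delta_pos":[0,7.5,0],"twist":[0,0,0],"grip":50},{"delta_pos":[0,9.5,0],"twist":[0,0,0],"grip":50},{"delta_pos":[0,10,0],"twist":[0,0,0],"grip":50}]'
python3 - <<'E'
from h import *
go('B',38.2)
p,d=imaging.grab_frame("wrist"); cv2.imwrite("pics/w3.png",p[:,:,::-1])
go('B',38.2)
E
```

```text
time_s: 5.8
ee_pos: [610.1, 156.8, 66.0]
ee_rot: [-90.2, 0.3, -24.8]
force: [-0.7, -0.1, -1.6]
gripper_width: 59.5
t 5.8 tcp [610.1 156.8  66. ] rot [-90.2   0.3 -24.8] -> B delta cm [0.07 2.78 0.17]
t 5.85 tcp [610.9 157.   66.8] rot [-90.2   0.2 -24.8] -> B delta cm [0.01 2.86 0.11]
```

View pics/w3.png

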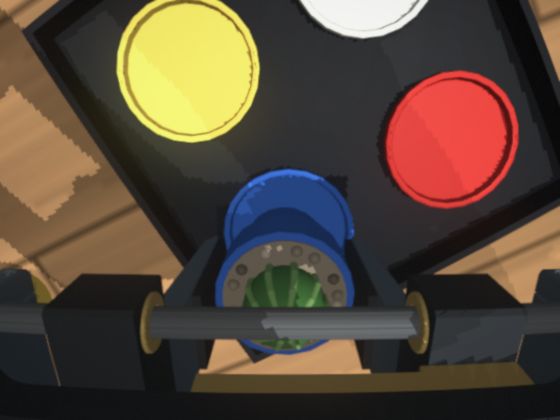

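The pot is above the blue saucer (saucer centre column about 290, pot about 285). I'm lowering it gently.

```bash
python3 -m pendant '[{"delta_pos":[0,1,0.1],"twist":[0,0,0],"grip":50},{"delta_pos":[0,1.8,0.1],"twist":[0,0,0],"grip":50},{"delta_pos":[0,2.3,0.1],"twist":[0,0,0],"grip":50},{"delta_pos":[0,2.6,0.1],"twist":[0,0,0],"grip":50},{"delta_pos":[0,2.7,0.1],"twist":[0,0,0],"grip":50}]'
python3 - <<'E'
from h import *
go('B',38.2)
E
```

```text
time_s: 6.35
ee_pos: [613.0, 158.5, 41.8]
ee_rot: [-90.0, 0.0, -24.8]
force: [-0.6, 0.5, -1.9]
gripper_width: 59.6
t 6.35 tcp [613.  158.5  41.8] rot [-90.    0.  -24.8] -> B delta cm [-0.12  0.36 -0.12]
```

```bash
python3 -m pendant '[{"delta_pos":[0,0.1,0],"twist":[0,0,0],"grip":50},{"delta_pos":[0,0.2,0],"twist":[0,0,0],"grip":50},{"delta_pos":[0,0.3,0],"twist":[0,0,0],"grip":50},{"delta_pos":[0,0.3,0],"twist":[0,0,0],"grip":50},{"delta_pos":[0,0.3,0],"twist":[0,0,0],"grip":50}]'
python3 - <<'E'
from h import *
go('B',38.2)
E
```

```text
time_s: 6.85
ee_pos: [613.1, 158.5, 39.0]
ee_rot: [-90.0, -0.0, -24.8]
force: [-0.6, 0.0, -1.6]
gripper_width: 59.4
t 6.85 tcp [613.1 158.5  39. ] rot [-90.   -0.  -24.8] -> B delta cm [-0.13  0.08 -0.12]
```

```bash
python3 -m pendant '[{"delta_pos":[0,0.1,0],"twist":[0,0,0],"grip":50},{"delta_pos":[0,0.1,0],"twist":[0,0,0],"grip":50},{"delta_pos":[0,0.1,0],"twist":[0,0,0],"grip":50},{"delta_pos":[0,0.1,0],"twist":[0,0,0],"grip":50},{"delta_pos":[0,0.1,0],"twist":[0,0,0],"grip":50}]'
```

```text
time_s: 7.35
ee_pos: [613.2, 158.6, 38.2]
ee_rot: [-90.0, -0.0, -24.8]
force: [-0.6, -0.5, 1.3]
gripper_width: 59.1
```

The wrist force rose from -1.6 N to +1.3 N, so the pot is resting on the saucer floor. I'm releasing it and going up.

```bash
python3 -m pendant '[{"delta_pos":[0,0,0],"twist":[0,0,0],"grip":95},{"delta_pos":[0,0,0],"twist":[0,0,0],"grip":95},{"delta_pos":[0,0,0],"twist":[0,0,0],"grip":95},{"delta_pos":[0,0,0],"twist":[0,0,0],"grip":95},{"delta_pos":[0,0,0],"twist":[0,0,0],"grip":95}]';python3 -m pendant '[{"delta_pos":[0,-1,0],"twist":[0,0,0],"grip":95},{"delta_pos":[0,-3.5,0],"twist":[0,0,0],"grip":95},{"delta_pos":[0,-7,0],"twist":[0,0,0],"grip":95},{"delta_pos":[0,-10,0],"twist":[0,0,0],"grip":95},{"delta_pos":[0,-13,0],"twist":[0,0,0],"grip":95}]'
python3 - <<'E'
from h import *
go('yc',140)
p,d=imaging.grab_frame("top"); cv2.imwrite("pics/t4.png",p[:,:,::-1])
p,d=imaging.grab_frame("scene"); cv2.imwrite("pics/s4.png",p[:,:,::-1])
E
```

```text
time_s: 7.85
ee_pos: [613.0, 158.5, 37.9]
ee_rot: [-90.0, 0.0, -24.8]
force: [-0.3, 0.6, 0.2]
gripper_width: 86.4
time_s: 8.35
ee_pos: [613.1, 158.5, 170.2]
ee_rot: [-90.0, -0.1, -24.8]
force: [1.2, -0.4, 0.6]
gripper_width: 86.6
t 8.35 tcp [613.1 158.5 170.2] rot [-90.   -0.1 -24.8] -> yc delta cm [  5.74   3.02 -20.32]
```

View pics/s4.png

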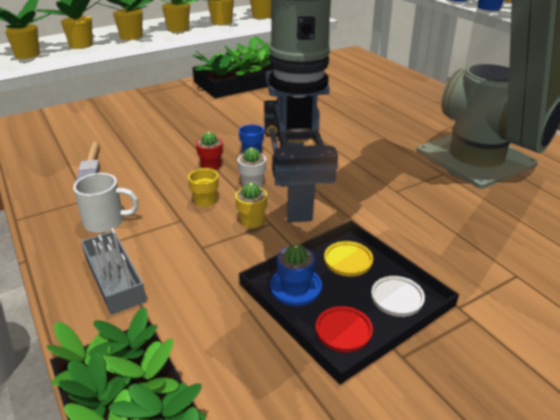

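View pics/t4.png

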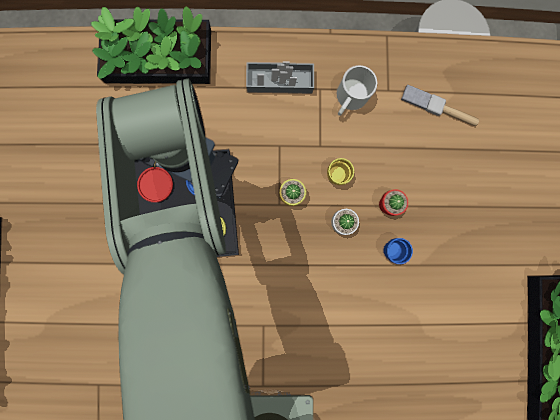

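The blue pot stands upright in its saucer at scene (296,270). Next is yellow.

```bash
python3 -m pendant '[{"delta_pos":[0.8,0,-2.5],"twist":[0,0,0],"grip":95},{"delta_pos":[1.9,0,-6.5],"twist":[0,0,0],"grip":95},{"delta_pos":[3,0.5,-10.5],"twist":[0,0,0],"grip":95},{"delta_pos":[4.1,1.5,-14.5],"twist":[0,0,0],"grip":95},{"delta_pos":[5.1,2.5,-18],"twist":[0,0,0],"grip":95}]';python3 -m pendant '[{"delta_pos":[0.6,0.5,-2],"twist":[0,0,0],"grip":95},{"delta_pos":[0.6,0.5,-2.3],"twist":[0,0,0],"grip":95},{"delta_pos":[0.6,0.5,-2.3],"twist":[0,0,0],"grip":95},{"delta_pos":[0.6,0.5,-2.3],"twist":[0,0,0],"grip":95},{"delta_pos":[0.6,0.5,-2.3],"twist":[0,0,0],"grip":95}]'
python3 - <<'E'
from h import *
go('yc',28)
E
```

```text
time_s: 8.95
ee_pos: [582.9, -28.0, 142.5]
ee_rot: [-90.0, 0.0, -24.8]
force: [0.2, -0.7, 0.6]
gripper_width: 86.5
time_s: 9.45
ee_pos: [580.0, -48.5, 138.2]
ee_rot: [-90.0, -0.0, -24.7]
force: [-0.7, -1.3, -0.4]
gripper_width: 86.7
t 9.45 tcp [580.  -48.5 138.2] rot [-90.   -0.  -24.7] -> yc delta cm [ 0.06 11.02 -0.13]
```

```bash
python3 -m pendant '[{"delta_pos":[0,2,0],"twist":[0,0,0],"grip":95},{"delta_pos":[0,5,0],"twist":[0,0,0],"grip":95},{"delta_pos":[0,8,-0.1],"twist":[0,0,0],"grip":95},{"delta_pos":[0,10.3,-0.1],"twist":[0,0,0],"grip":95},{"delta_pos":[0,11,-0.1],"twist":[0,0,0],"grip":95}]';python3 -m pendant '[{"delta_pos":[0,0,0],"twist":[0,0,0],"grip":95},{"delta_pos":[0,0,0],"twist":[0,0,0],"grip":95},{"delta_pos":[0,0,0],"twist":[0,0,0],"grip":95},{"delta_pos":[0,0,0],"twist":[0,0,0],"grip":95},{"delta_pos":[0,0,0],"twist":[0,0,0],"grip":75}]'
python3 - <<'E'
from h import *
go('yc',28)
E
```

```text
time_s: 9.95
ee_pos: [577.7, -49.4, 25.7]
ee_rot: [-90.1, 0.2, -24.7]
force: [-0.4, -0.2, 0.6]
gripper_width: 86.4
time_s: 10.45
ee_pos: [579.7, -50.6, 28.8]
ee_rot: [-90.0, -0.1, -24.8]
force: [-0.4, -0.4, -0.1]
gripper_width: 81.1
t 10.45 tcp [579.7 -50.6  28.8] rot [-90.   -0.1 -24.8] -> yc delta cm [0.   0.08 0.07]
```

```bash
python3 -m pendant '[{"delta_pos":[0,0,0],"twist":[0,0,0],"grip":50},{"delta_pos":[0,0,0],"twist":[0,0,0],"grip":50},{"delta_pos":[0,0,0],"twist":[0,0,0],"grip":50},{"delta_pos":[0,0,0],"twist":[0,0,0],"grip":50},{"delta_pos":[0,0,0],"twist":[0,0,0],"grip":50}]' 20;  python3 -m pendant '[{"delta_pos":[0,0,0],"twist":[0,0,0],"grip":50},{"delta_pos":[0,0,0],"twist":[0,0,0],"grip":50},{"delta_pos":[0,0,0],"twist":[0,0,0],"grip":50},{"delta_pos":[0,-0.3,0],"twist":[0,0,0],"grip":50},{"delta_pos":[0,-1.5,0],"twist":[0,0,0],"grip":50}]'; python3 -m pendant '[{"delta_pos":[0,-3,0],"twist":[0,0,0],"grip":50},{"delta_pos":[0,-6,0],"twist":[0,0,0],"grip":50},{"delta_pos":[0,-9,0],"twist":[0,0,0],"grip":50},{"delta_pos":[0,-12,0],"twist":[0,0,0],"grip":50},{"delta_pos":[0,-13,0],"twist":[0,0,0],"grip":50}]'
python3 - <<'E'
from h import *
go('Y',37.8)
E
```

```text
time_s: 10.95
ee_pos: [579.4, -50.5, 28.1]
ee_rot: [-90.0, -0.0, -24.8]
force: [1.0, 1.1, 0.4]
gripper_width: 59.3
time_s: 11.45
ee_pos: [577.6, -50.6, 41.9]
ee_rot: [-90.1, 0.2, -24.8]
force: [-0.6, -0.3, -1.4]
gripper_width: 59.3
time_s: 11.95
ee_pos: [580.7, -50.9, 176.8]
ee_rot: [-89.9, -0.3, -24.8]
force: [0.8, 0.1, -1.8]
gripper_width: 59.2
t 11.95 tcp [580.7 -50.9 176.8] rot [-89.9  -0.3 -24.8] -> Y delta cm [-15.94  13.9   14.37]
```

```bash
python3 -m pendant '[{"delta_pos":[-0.8,0,0.7],"twist":[0,0,0],"grip":50},{"delta_pos":[-3,0,2.7],"twist":[0,0,0],"grip":50},{"delta_pos":[-5.5,0,5],"twist":[0,0,0],"grip":50},{"delta_pos":[-8,0,7.2],"twist":[0,0,0],"grip":50},{"delta_pos":[-10.5,0,9.5],"twist":[0,0,0],"grip":50}]';python3 -m pendant '[{"delta_pos":[-2.5,0,2.3],"twist":[0,0,0],"grip":50},{"delta_pos":[-4.5,0,4],"twist":[0,0,0],"grip":50},{"delta_pos":[-5.3,0,4.8],"twist":[0,0,0],"grip":50},{"delta_pos":[-5.3,0,4.8],"twist":[0,0,0],"grip":50},{"delta_pos":[-5.3,0,4.8],"twist":[0,0,0],"grip":50}]'
python3 - <<'E'
from h import *
go('Y',37.8)
E
```

```text
time_s: 12.45
ee_pos: [521.2, 81.0, 170.8]
ee_rot: [-90.1, 0.2, -24.8]
force: [0.3, 0.2, -1.6]
gripper_width: 59.4
time_s: 12.95
ee_pos: [495.6, 144.9, 172.3]
ee_rot: [-90.1, 0.0, -24.8]
force: [0.3, -0.3, -1.3]
gripper_width: 59.4
t 12.95 tcp [495.6 144.9 172.3] rot [-90.1   0.  -24.8] -> Y delta cm [-0.   13.45  0.16]
```

```bash
python3 -m pendant '[{"delta_pos":[0,2,0.1],"twist":[0,0,0],"grip":50},{"delta_pos":[0,5,0.1],"twist":[0,0,0],"grip":50},{"delta_pos":[0,8,0.1],"twist":[0,0,0],"grip":50},{"delta_pos":[0,10,0.1],"twist":[0,0,0],"grip":50},{"delta_pos":[0,11,0.1],"twist":[0,0,0],"grip":50}]';python3 -m pendant '[{"delta_pos":[0,0.7,0],"twist":[0,0,0],"grip":50},{"delta_pos":[0,1.3,0],"twist":[0,0,0],"grip":50},{"delta_pos":[0,1.7,0],"twist":[0,0,0],"grip":50},{"delta_pos":[0,2,0],"twist":[0,0,0],"grip":50},{"delta_pos":[0,2,0],"twist":[0,0,0],"grip":50}]'
python3 - <<'E'
from h import *
go('Y',37.8)
E
```

```text
time_s: 13.45
ee_pos: [495.4, 144.8, 60.8]
ee_rot: [-90.1, 0.1, -24.9]
force: [-0.2, 0.4, -1.3]
gripper_width: 59.3
time_s: 13.95
ee_pos: [496.2, 146.5, 43.1]
ee_rot: [-90.0, -0.0, -24.8]
force: [-0.3, -0.2, -1.8]
gripper_width: 59.4
t 13.95 tcp [496.2 146.5  43.1] rot [-90.   -0.  -24.8] -> Y delta cm [ 0.01  0.53 -0.  ]
```

```bash
python3 -m pendant '[{"delta_pos":[0,0.1,0],"twist":[0,0,0],"grip":50},{"delta_pos":[0,0.2,0],"twist":[0,0,0],"grip":50},{"delta_pos":[0,0.3,0],"twist":[0,0,0],"grip":50},{"delta_pos":[0,0.4,0],"twist":[0,0,0],"grip":50},{"delta_pos":[0,0.4,0],"twist":[0,0,0],"grip":50}]'; python3 -m pendant '[{"delta_pos":[0,0.05,0],"twist":[0,0,0],"grip":50},{"delta_pos":[0,0.1,0],"twist":[0,0,0],"grip":50},{"delta_pos":[0,0.1,0],"twist":[0,0,0],"grip":50},{"delta_pos":[0,0.1,0],"twist":[0,0,0],"grip":50},{"delta_pos":[0,0.1,0],"twist":[0,0,0],"grip":50}]'
```

```text
time_s: 14.45
ee_pos: [496.1, 146.4, 38.9]
ee_rot: [-90.0, 0.0, -24.8]
force: [0.5, 0.1, -1.0]
gripper_width: 59.4
time_s: 14.95
ee_pos: [496.2, 146.4, 38.0]
ee_rot: [-90.0, -0.0, -24.8]
force: [-0.6, -0.4, -1.3]
gripper_width: 59.2
```

```bash
python3 -m pendant '[{"delta_pos":[0,0.05,0],"twist":[0,0,0],"grip":50},{"delta_pos":[0,0.1,0],"twist":[0,0,0],"grip":50},{"delta_pos":[0,0.1,0],"twist":[0,0,0],"grip":50},{"delta_pos":[0,0.1,0],"twist":[0,0,0],"grip":50},{"delta_pos":[0,0.1,0],"twist":[0,0,0],"grip":50}]'
```

```text
time_s: 15.45
ee_pos: [496.2, 146.4, 37.1]
ee_rot: [-90.0, -0.0, -24.8]
force: [0.0, 1.2, 0.7]
gripper_width: 59.1
```

Contact again (-1.3 N to +0.7 N), so I'm releasing yellow.

```bash
python3 -m pendant '[{"delta_pos":[0,0,0],"twist":[0,0,0],"grip":95},{"delta_pos":[0,0,0],"twist":[0,0,0],"grip":95},{"delta_pos":[0,0,0],"twist":[0,0,0],"grip":95},{"delta_pos":[0,0,0],"twist":[0,0,0],"grip":95},{"delta_pos":[0,0,0],"twist":[0,0,0],"grip":95}]';python3 -m pendant '[{"delta_pos":[0,-1,0],"twist":[0,0,0],"grip":95},{"delta_pos":[0,-3.5,0],"twist":[0,0,0],"grip":95},{"delta_pos":[0,-7,0],"twist":[0,0,0],"grip":95},{"delta_pos":[0,-10,0],"twist":[0,0,0],"grip":95},{"delta_pos":[0,-12.5,0],"twist":[0,0,0],"grip":95}]'
python3 - <<'E'
from h import *
go('wc',140)
E
```

```text
time_s: 15.95
ee_pos: [496.2, 146.4, 36.9]
ee_rot: [-90.0, 0.0, -24.8]
force: [1.7, 0.3, -0.6]
gripper_width: 86.6
time_s: 16.45
ee_pos: [496.6, 146.5, 164.6]
ee_rot: [-89.9, -0.1, -24.8]
force: [0.4, 0.0, 0.1]
gripper_width: 86.7
t 16.45 tcp [496.6 146.5 164.6] rot [-89.9  -0.1 -24.8] -> wc delta cm [ 14.85   2.46 -28.12]
```

```bash
python3 -m pendant '[{"delta_pos":[1,0,-2],"twist":[0,0,0],"grip":95},{"delta_pos":[3,0,-5.5],"twist":[0,0,0],"grip":95},{"delta_pos":[5,0,-9.3],"twist":[0,0,0],"grip":95},{"delta_pos":[7,0.5,-13.2],"twist":[0,0,0],"grip":95},{"delta_pos":[9,1,-17],"twist":[0,0,0],"grip":95}]';python3 -m pendant '[{"delta_pos":[2,0.5,-4],"twist":[0,0,0],"grip":95},{"delta_pos":[4,1.4,-7.7],"twist":[0,0,0],"grip":95},{"delta_pos":[5.3,1.4,-10],"twist":[0,0,0],"grip":95},{"delta_pos":[5.8,1.4,-11.1],"twist":[0,0,0],"grip":95},{"delta_pos":[5.8,1.4,-11.1],"twist":[0,0,0],"grip":95}]'
python3 - <<'E'
from h import *
go('wc',140)
p,d=imaging.grab_frame("top"); cv2.imwrite("pics/t5.png",p[:,:,::-1])
p,d=imaging.grab_frame("wrist"); cv2.imwrite("pics/w5.png",p[:,:,::-1])
go('wc',28)
E
```

```text
time_s: 16.95
ee_pos: [506.6, -47.2, 152.9]
ee_rot: [-90.0, -0.1, -24.8]
force: [0.8, 0.2, 0.2]
gripper_width: 86.5
time_s: 17.45
ee_pos: [512.8, -171.7, 138.4]
ee_rot: [-90.0, -0.0, -24.9]
force: [-0.0, 0.1, -0.3]
gripper_width: 86.9
t 17.45 tcp [ 512.8 -171.7  138.4] rot [-90.   -0.  -24.9] -> wc delta cm [ 0.04 -0.16  0.09]
t 17.55 tcp [ 512.6 -169.8  138.3] rot [-90.    0.  -24.8] -> wc delta cm [ 0.14 11.03 -0.07]
```

View pics/t5.png

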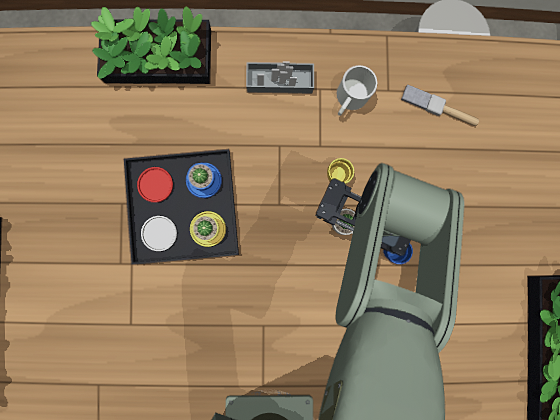

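View pics/w5.png

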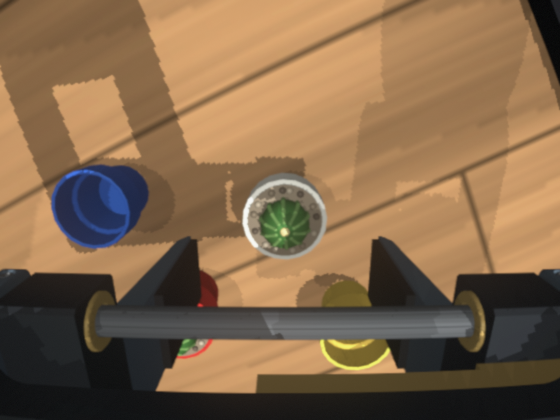

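The top view shows the blue and yellow pots in their saucers at (204,178) and (208,228). The wrist view shows the white pot centred between the fingers at (285,217), with the empties clear of the fingers. I'm descending.

```bash
python3 -m pendant '[{"delta_pos":[0,2,0],"twist":[0,0,0],"grip":95},{"delta_pos":[0.1,5,-0.1],"twist":[0,0,0],"grip":95},{"delta_pos":[0.1,8,-0.1],"twist":[0,0,0],"grip":95},{"delta_pos":[0.1,10.3,-0.1],"twist":[0,0,0],"grip":95},{"delta_pos":[0.1,11,-0.1],"twist":[0,0,0],"grip":95}]';python3 -m pendant '[{"delta_pos":[0,0,0],"twist":[0,0,0],"grip":95},{"delta_pos":[0,0,0],"twist":[0,0,0],"grip":95},{"delta_pos":[0,0,0],"twist":[0,0,0],"grip":95},{"delta_pos":[0,0,0],"twist":[0,0,0],"grip":95},{"delta_pos":[0,0,0],"twist":[0,0,0],"grip":75}]'
python3 - <<'E'
from h import *
go('wc',28)
E
```

```text
time_s: 18.05
ee_pos: [511.6, -169.8, 26.0]
ee_rot: [-90.0, 0.3, -24.7]
force: [-0.2, -0.5, 0.1]
gripper_width: 86.9
time_s: 18.55
ee_pos: [513.5, -172.2, 28.7]
ee_rot: [-90.0, -0.1, -24.8]
force: [-0.5, 0.2, -0.6]
gripper_width: 81.3
t 18.55 tcp [ 513.5 -172.2   28.7] rot [-90.   -0.1 -24.8] -> wc delta cm [-0.05  0.07  0.11]
```

```bash
python3 -m pendant '[{"delta_pos":[0,0,0.1],"twist":[0,0,0],"grip":50},{"delta_pos":[0,0,0.1],"twist":[0,0,0],"grip":50},{"delta_pos":[0,0,0.1],"twist":[0,0,0],"grip":50},{"delta_pos":[0,0,0.1],"twist":[0,0,0],"grip":50},{"delta_pos":[0,0,0.1],"twist":[0,0,0],"grip":50}]' 20;  python3 -m pendant '[{"delta_pos":[0,0,0],"twist":[0,0,0],"grip":50},{"delta_pos":[0,0,0],"twist":[0,0,0],"grip":50},{"delta_pos":[0,0,0],"twist":[0,0,0],"grip":50},{"delta_pos":[0,-0.3,0],"twist":[0,0,0],"grip":50},{"delta_pos":[0,-1.5,0],"twist":[0,0,0],"grip":50}]'; python3 -m pendant '[{"delta_pos":[0,-3,0],"twist":[0,0,0],"grip":50},{"delta_pos":[0,-6,0],"twist":[0,0,0],"grip":50},{"delta_pos":[0,-9,0],"twist":[0,0,0],"grip":50},{"delta_pos":[0,-12,0],"twist":[0,0,0],"grip":50},{"delta_pos":[0,-14,0],"twist":[0,0,0],"grip":50}]'
python3 - <<'E'
from h import *
go('W',37.8)
E
```

```text
time_s: 19.05
ee_pos: [513.6, -171.1, 28.0]
ee_rot: [-90.0, -0.0, -24.8]
force: [-0.4, 0.1, 2.2]
gripper_width: 59.6
time_s: 19.55
ee_pos: [512.2, -170.8, 42.0]
ee_rot: [-90.0, 0.2, -24.8]
force: [0.1, -0.8, -2.0]
gripper_width: 59.5
time_s: 20.05
ee_pos: [514.1, -171.5, 186.0]
ee_rot: [-90.0, -0.2, -24.8]
force: [-0.2, 0.2, -1.0]
gripper_width: 59.6
t 20.05 tcp [ 514.1 -171.5  186. ] rot [-90.   -0.2 -24.8] -> W delta cm [-20.85  14.82  38.07]
```

```bash
python3 -m pendant '[{"delta_pos":[-0.6,0,1],"twist":[0,0,0],"grip":50},{"delta_pos":[-2,0,3.6],"twist":[0,0,0],"grip":50},{"delta_pos":[-3.9,0,7.1],"twist":[0,0,0],"grip":50},{"delta_pos":[-5.8,0,10.6],"twist":[0,0,0],"grip":50},{"delta_pos":[-7.7,0,14],"twist":[0,0,0],"grip":50}]';python3 -m pendant '[{"delta_pos":[-1.9,0,3.5],"twist":[0,0,0],"grip":50},{"delta_pos":[-3.8,0,7],"twist":[0,0,0],"grip":50},{"delta_pos":[-5.7,0,10.5],"twist":[0,0,0],"grip":50},{"delta_pos":[-7.6,0,14],"twist":[0,0,0],"grip":50},{"delta_pos":[-9.5,0,17.5],"twist":[0,0,0],"grip":50}]'; python3 -m pendant '[{"delta_pos":[-1.9,0,3.5],"twist":[0,0,0],"grip":50},{"delta_pos":[-3.1,0,5.7],"twist":[0,0,0],"grip":50},{"delta_pos":[-3.6,0,6.6],"twist":[0,0,0],"grip":50},{"delta_pos":[-3.6,0,6.6],"twist":[0,0,0],"grip":50},{"delta_pos":[-3.6,0,6.6],"twist":[0,0,0],"grip":50}]';python3 - <<'E'
from h import *
go('W',37.8)
E
```

```text
time_s: 20.55
ee_pos: [500.8, -9.7, 181.7]
ee_rot: [-90.0, 0.1, -24.8]
force: [0.3, 0.0, -0.6]
gripper_width: 59.3
time_s: 21.05
ee_pos: [487.7, 188.8, 181.7]
ee_rot: [-90.1, 0.1, -24.8]
force: [1.2, 0.2, -0.5]
gripper_width: 59.5
time_s: 21.55
ee_pos: [484.0, 261.0, 182.4]
ee_rot: [-90.1, 0.0, -24.8]
force: [-0.2, 0.3, -2.0]
gripper_width: 59.2
t 21.55 tcp [484.  261.  182.4] rot [-90.1   0.  -24.8] -> W delta cm [ 0.02 14.46  0.08]
```

```bash
python3 -m pendant '[{"delta_pos":[0,2,0.1],"twist":[0,0,0],"grip":50},{"delta_pos":[0,5.5,0.1],"twist":[0,0,0],"grip":50},{"delta_pos":[0,9,0.1],"twist":[0,0,0],"grip":50},{"delta_pos":[0,11.2,0.1],"twist":[0,0,0],"grip":50},{"delta_pos":[0,12.2,0.1],"twist":[0,0,0],"grip":50}]';python3 -m pendant '[{"delta_pos":[0,0.7,0],"twist":[0,0,0],"grip":50},{"delta_pos":[0,1.2,0],"twist":[0,0,0],"grip":50},{"delta_pos":[0,1.6,0],"twist":[0,0,0],"grip":50},{"delta_pos":[0,1.9,0],"twist":[0,0,0],"grip":50},{"delta_pos":[0,1.9,0],"twist":[0,0,0],"grip":50}]'
python3 - <<'E'
from h import *
go('W',37.8)
E
```

```text
time_s: 22.05
ee_pos: [483.7, 260.5, 58.8]
ee_rot: [-90.2, 0.1, -24.9]
force: [0.5, 0.2, -2.3]
gripper_width: 59.7
time_s: 22.55
ee_pos: [485.1, 262.9, 42.1]
ee_rot: [-90.0, -0.0, -24.8]
force: [-0.1, -1.1, -1.4]
gripper_width: 59.4
t 22.55 tcp [485.1 262.9  42.1] rot [-90.   -0.  -24.8] -> W delta cm [ 0.01  0.43 -0.14]
```

```bash
python3 -m pendant '[{"delta_pos":[0,0.1,-0.1],"twist":[0,0,0],"grip":50},{"delta_pos":[0,0.2,-0.1],"twist":[0,0,0],"grip":50},{"delta_pos":[0,0.3,-0.1],"twist":[0,0,0],"grip":50},{"delta_pos":[0,0.4,-0.1],"twist":[0,0,0],"grip":50},{"delta_pos":[0,0.4,-0.1],"twist":[0,0,0],"grip":50}]'; python3 -m pendant '[{"delta_pos":[0,0.05,0],"twist":[0,0,0],"grip":50},{"delta_pos":[0,0.1,0],"twist":[0,0,0],"grip":50},{"delta_pos":[0,0.1,0],"twist":[0,0,0],"grip":50},{"delta_pos":[0,0.1,0],"twist":[0,0,0],"grip":50},{"delta_pos":[0,0.1,0],"twist":[0,0,0],"grip":50}]'
```

```text
time_s: 23.05
ee_pos: [484.5, 261.9, 37.8]
ee_rot: [-90.0, 0.0, -24.8]
force: [-0.8, -0.0, -1.2]
gripper_width: 59.6
time_s: 23.55
ee_pos: [484.6, 262.0, 37.0]
ee_rot: [-90.0, -0.0, -24.8]
force: [-0.7, -0.4, -0.6]
gripper_width: 59.0
```

```bash
python3 -m pendant '[{"delta_pos":[0,0.05,0],"twist":[0,0,0],"grip":50},{"delta_pos":[0,0.05,0],"twist":[0,0,0],"grip":50},{"delta_pos":[0,0.05,0],"twist":[0,0,0],"grip":50},{"delta_pos":[0,0.05,0],"twist":[0,0,0],"grip":50},{"delta_pos":[0,0.05,0],"twist":[0,0,0],"grip":50}]'
```

```text
time_s: 24.05
ee_pos: [484.6, 262.0, 37.0]
ee_rot: [-90.0, -0.0, -24.8]
force: [-2.4, -1.2, 6.4]
gripper_width: 59.3
```

Contact is clear (+6.4 N), so I'm releasing white and moving on to red.

```bash
python3 -m pendant '[{"delta_pos":[0,0,0],"twist":[0,0,0],"grip":95},{"delta_pos":[0,0,0],"twist":[0,0,0],"grip":95},{"delta_pos":[0,0,0],"twist":[0,0,0],"grip":95},{"delta_pos":[0,0,0],"twist":[0,0,0],"grip":95},{"delta_pos":[0,0,0],"twist":[0,0,0],"grip":95}]';python3 -m pendant '[{"delta_pos":[0,-1,0],"twist":[0,0,0],"grip":95},{"delta_pos":[0,-3.5,0],"twist":[0,0,0],"grip":95},{"delta_pos":[0,-7,0],"twist":[0,0,0],"grip":95},{"delta_pos":[0,-10.5,0],"twist":[0,0,0],"grip":95},{"delta_pos":[0,-14,0],"twist":[0,0,0],"grip":95}]'
python3 - <<'E'
from h import *
go('rc',140)
E
```

```text
time_s: 24.55
ee_pos: [484.5, 262.0, 36.3]
ee_rot: [-90.0, 0.0, -24.8]
force: [0.8, -0.5, 0.5]
gripper_width: 86.3
time_s: 25.05
ee_pos: [484.4, 261.9, 178.6]
ee_rot: [-90.0, -0.0, -24.8]
force: [2.1, -0.2, -1.0]
gripper_width: 86.2
t 25.05 tcp [484.4 261.9 178.6] rot [-90.   -0.  -24.8] -> rc delta cm [ 29.8    3.86 -46.59]
```

```bash
python3 -m pendant '[{"delta_pos":[1,0,-1.6],"twist":[0,0,0],"grip":95},{"delta_pos":[3,0,-4.7],"twist":[0,0,0],"grip":95},{"delta_pos":[5.3,0,-8.3],"twist":[0,0,0],"grip":95},{"delta_pos":[7.6,0,-11.9],"twist":[0,0,0],"grip":95},{"delta_pos":[9.9,0,-15.5],"twist":[0,0,0],"grip":95}]';python3 -m pendant '[{"delta_pos":[2.3,0,-3.6],"twist":[0,0,0],"grip":95},{"delta_pos":[4.6,0,-7.2],"twist":[0,0,0],"grip":95},{"delta_pos":[6.9,0,-10.8],"twist":[0,0,0],"grip":95},{"delta_pos":[9.2,0,-14.4],"twist":[0,0,0],"grip":95},{"delta_pos":[11.5,0,-18],"twist":[0,0,0],"grip":95}]';python3 -m pendant '[{"delta_pos":[2.3,1,-3.6],"twist":[0,0,0],"grip":95},{"delta_pos":[4.6,2,-7.2],"twist":[0,0,0],"grip":95},{"delta_pos":[7,3,-11],"twist":[0,0,0],"grip":95},{"delta_pos":[8.4,3.9,-13.1],"twist":[0,0,0],"grip":95},{"delta_pos":[8.4,3.9,-13.1],"twist":[0,0,0],"grip":95}]'
python3 - <<'E'
from h import *
go('rc',28)
p,d=imaging.grab_frame("wrist"); cv2.imwrite("pics/w6.png",p[:,:,::-1])
go('rc',28)
E
```

```text
time_s: 25.55
ee_pos: [509.5, 78.2, 177.4]
ee_rot: [-90.0, -0.1, -24.8]
force: [0.6, -1.1, -0.2]
gripper_width: 87.0
time_s: 26.05
ee_pos: [538.4, -133.7, 177.4]
ee_rot: [-90.0, -0.1, -24.8]
force: [0.3, 0.9, -0.3]
gripper_width: 86.4
time_s: 26.55
ee_pos: [559.2, -289.2, 136.3]
ee_rot: [-90.0, 0.1, -25.0]
force: [-0.7, 0.0, 0.2]
gripper_width: 86.6
t 26.55 tcp [ 559.2 -289.2  136.3] rot [-90.    0.1 -25. ] -> rc delta cm [-0.1  10.83  0.31]
t 26.6 tcp [ 559.2 -287.2  137. ] rot [-90.    0.1 -24.9] -> rc delta cm [-0.02 10.9   0.13]
```

View pics/w6.png

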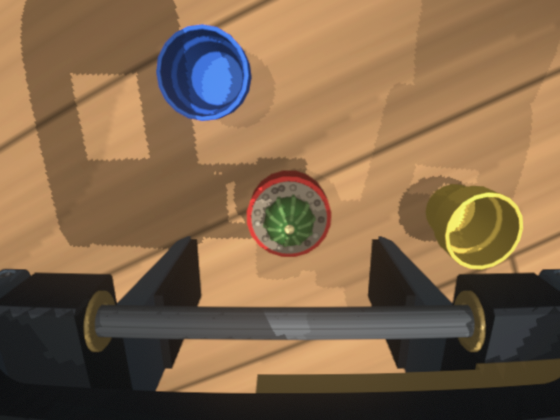

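The red pot is centred at (289,214). The yellow empty at (480,230) is about 55 mm beyond the finger. I'm descending.

```bash
python3 -m pendant '[{"delta_pos":[0,2,0],"twist":[0,0,0],"grip":95},{"delta_pos":[0,5,0.1],"twist":[0,0,0],"grip":95},{"delta_pos":[0,8,0.1],"twist":[0,0,0],"grip":95},{"delta_pos":[0,10.3,0.1],"twist":[0,0,0],"grip":95},{"delta_pos":[0,10.9,0.1],"twist":[0,0,0],"grip":95}]';python3 -m pendant '[{"delta_pos":[0,0,0],"twist":[0,0,0],"grip":95},{"delta_pos":[0,0,0],"twist":[0,0,0],"grip":95},{"delta_pos":[0,0,0],"twist":[0,0,0],"grip":95},{"delta_pos":[0,0,0],"twist":[0,0,0],"grip":95},{"delta_pos":[0,0,0],"twist":[0,0,0],"grip":75}]'
python3 - <<'E'
from h import *
go('rc',28)
E
```

```text
time_s: 27.1
ee_pos: [558.6, -282.9, 26.8]
ee_rot: [-90.0, 0.3, -24.7]
force: [-0.8, -0.0, 0.7]
gripper_width: 86.6
time_s: 27.6
ee_pos: [560.4, -285.4, 29.2]
ee_rot: [-90.0, -0.1, -24.8]
force: [0.1, 0.2, -0.4]
gripper_width: 81.2
t 27.6 tcp [ 560.4 -285.4   29.2] rot [-90.   -0.1 -24.8] -> rc delta cm [-0.06  0.12 -0.1 ]
```

```bash
python3 -m pendant '[{"delta_pos":[0,0.1,-0.1],"twist":[0,0,0],"grip":50},{"delta_pos":[0,0.1,-0.1],"twist":[0,0,0],"grip":50},{"delta_pos":[0,0.1,-0.1],"twist":[0,0,0],"grip":50},{"delta_pos":[0,0.1,-0.1],"twist":[0,0,0],"grip":50},{"delta_pos":[0,0.1,-0.1],"twist":[0,0,0],"grip":50}]' 20;  python3 -m pendant '[{"delta_pos":[0,0,0],"twist":[0,0,0],"grip":50},{"delta_pos":[0,0,0],"twist":[0,0,0],"grip":50},{"delta_pos":[0,0,0],"twist":[0,0,0],"grip":50},{"delta_pos":[0,-0.3,0],"twist":[0,0,0],"grip":50},{"delta_pos":[0,-1.5,0],"twist":[0,0,0],"grip":50}]'; python3 -m pendant '[{"delta_pos":[0,-3,0],"twist":[0,0,0],"grip":50},{"delta_pos":[0,-6,0],"twist":[0,0,0],"grip":50},{"delta_pos":[0,-9,0],"twist":[0,0,0],"grip":50},{"delta_pos":[0,-12,0],"twist":[0,0,0],"grip":50},{"delta_pos":[0,-14,0],"twist":[0,0,0],"grip":50}]'
python3 - <<'E'
from h import *
go('R',37.5)
E
```

```text
time_s: 28.1
ee_pos: [559.6, -286.0, 27.4]
ee_rot: [-90.0, 0.0, -24.8]
force: [0.2, -0.1, 0.3]
gripper_width: 59.3
time_s: 28.6
ee_pos: [558.5, -285.4, 41.4]
ee_rot: [-90.0, 0.2, -24.8]
force: [-0.1, 0.8, -2.2]
gripper_width: 59.5
time_s: 29.1
ee_pos: [560.3, -286.4, 185.9]
ee_rot: [-90.0, -0.2, -24.8]
force: [-0.4, 0.6, -2.4]
gripper_width: 59.5
t 29.1 tcp [ 560.3 -286.4  185.9] rot [-90.   -0.2 -24.8] -> R delta cm [-19.85  14.84  52.48]
```

```bash
python3 -m pendant '[{"delta_pos":[-0.4,0,1],"twist":[0,0,0],"grip":50},{"delta_pos":[-1.4,0,3.6],"twist":[0,0,0],"grip":50},{"delta_pos":[-2.7,0,7.1],"twist":[0,0,0],"grip":50},{"delta_pos":[-4,0,10.6],"twist":[0,0,0],"grip":50},{"delta_pos":[-5.3,0,14],"twist":[0,0,0],"grip":50}]';python3 -m pendant '[{"delta_pos":[-1.4,0,3.7],"twist":[0,0,0],"grip":50},{"delta_pos":[-2.8,0,7.4],"twist":[0,0,0],"grip":50},{"delta_pos":[-4.2,0,11.1],"twist":[0,0,0],"grip":50},{"delta_pos":[-5.6,0,14.8],"twist":[0,0,0],"grip":50},{"delta_pos":[-7,0,18.5],"twist":[0,0,0],"grip":50}]'; python3 -m pendant '[{"delta_pos":[-1.4,0,3.7],"twist":[0,0,0],"grip":50},{"delta_pos":[-2.8,0,7.4],"twist":[0,0,0],"grip":50},{"delta_pos":[-4.2,0,11.1],"twist":[0,0,0],"grip":50},{"delta_pos":[-5.6,0,14.8],"twist":[0,0,0],"grip":50},{"delta_pos":[-6.7,0,17.7],"twist":[0,0,0],"grip":50}]';python3 -m pendant '[{"delta_pos":[-0.8,0,2.2],"twist":[0,0,0],"grip":50},{"delta_pos":[-0.8,0,2.2],"twist":[0,0,0],"grip":50},{"delta_pos":[-0.8,0,2.2],"twist":[0,0,0],"grip":50},{"delta_pos":[-0.8,0,2.2],"twist":[0,0,0],"grip":50},{"delta_pos":[-0.8,0,2.2],"twist":[0,0,0],"grip":50}]';python3 - <<'E'
from h import *
go('R',37.5)
E
```

```text
time_s: 29.6
ee_pos: [569.2, -134.3, 181.2]
ee_rot: [-90.0, 0.1, -24.8]
force: [1.1, 1.0, -2.3]
gripper_width: 59.2
time_s: 30.1
ee_pos: [582.9, 62.8, 181.3]
ee_rot: [-90.0, 0.1, -24.8]
force: [0.3, -0.5, -1.4]
gripper_width: 59.7
time_s: 30.6
ee_pos: [596.1, 252.1, 181.0]
ee_rot: [-90.1, 0.1, -24.7]
force: [-0.3, 0.4, -1.3]
gripper_width: 59.5
time_s: 31.1
ee_pos: [599.4, 271.6, 182.4]
ee_rot: [-90.0, 0.0, -24.9]
force: [-0.2, -0.7, -2.2]
gripper_width: 59.8
t 31.1 tcp [599.4 271.6 182.4] rot [-90.    0.  -24.9] -> R delta cm [-0.   14.49  0.19]
```

```bash
python3 -m pendant '[{"delta_pos":[0,2,0.1],"twist":[0,0,0],"grip":50},{"delta_pos":[0,5.5,0.1],"twist":[0,0,0],"grip":50},{"delta_pos":[0,9,0.1],"twist":[0,0,0],"grip":50},{"delta_pos":[0,11.2,0.1],"twist":[0,0,0],"grip":50},{"delta_pos":[0,12.2,0.1],"twist":[0,0,0],"grip":50}]';python3 -m pendant '[{"delta_pos":[0,0.7,0],"twist":[0,0,0],"grip":50},{"delta_pos":[0,1.2,0],"twist":[0,0,0],"grip":50},{"delta_pos":[0,1.6,0],"twist":[0,0,0],"grip":50},{"delta_pos":[0,1.9,0],"twist":[0,0,0],"grip":50},{"delta_pos":[0,1.9,0],"twist":[0,0,0],"grip":50}]'
python3 - <<'E'
from h import *
go('R',37)
E
```

```text
time_s: 31.6
ee_pos: [598.7, 272.0, 58.0]
ee_rot: [-90.2, 0.2, -24.9]
force: [0.3, -0.3, -2.4]
gripper_width: 59.8
time_s: 32.1
ee_pos: [600.1, 273.6, 41.7]
ee_rot: [-90.0, -0.0, -24.8]
force: [0.2, -1.3, -2.2]
gripper_width: 59.5
t 32.1 tcp [600.1 273.6  41.7] rot [-90.   -0.  -24.8] -> R delta cm [ 0.02  0.47 -0.03]
```

```bash
python3 -m pendant '[{"delta_pos":[0,0.1,0],"twist":[0,0,0],"grip":50},{"delta_pos":[0,0.2,0],"twist":[0,0,0],"grip":50},{"delta_pos":[0,0.3,0],"twist":[0,0,0],"grip":50},{"delta_pos":[0,0.4,0],"twist":[0,0,0],"grip":50},{"delta_pos":[0,0.4,0],"twist":[0,0,0],"grip":50}]'; python3 -m pendant '[{"delta_pos":[0,0.05,0],"twist":[0,0,0],"grip":50},{"delta_pos":[0,0.1,0],"twist":[0,0,0],"grip":50},{"delta_pos":[0,0.1,0],"twist":[0,0,0],"grip":50},{"delta_pos":[0,0.1,0],"twist":[0,0,0],"grip":50},{"delta_pos":[0,0.1,0],"twist":[0,0,0],"grip":50}]'
```

```text
time_s: 32.6
ee_pos: [600.0, 273.5, 37.3]
ee_rot: [-90.0, 0.0, -24.8]
force: [0.1, -0.4, -2.2]
gripper_width: 59.5
time_s: 33.1
ee_pos: [600.1, 273.6, 36.5]
ee_rot: [-90.0, 0.0, -24.8]
force: [0.6, 0.6, -1.6]
gripper_width: 59.7
```

```bash
python3 -m pendant '[{"delta_pos":[0,0.05,0],"twist":[0,0,0],"grip":50},{"delta_pos":[0,0.05,0],"twist":[0,0,0],"grip":50},{"delta_pos":[0,0.05,0],"twist":[0,0,0],"grip":50},{"delta_pos":[0,0.05,0],"twist":[0,0,0],"grip":50},{"delta_pos":[0,0.05,0],"twist":[0,0,0],"grip":50}]'
```

```text
time_s: 33.6
ee_pos: [600.2, 273.6, 36.3]
ee_rot: [-90.0, -0.0, -24.8]
force: [-0.5, -0.7, 2.9]
gripper_width: 59.5
```

Contact, so I'm releasing red, rising and moving clear to check.

```bash
python3 -m pendant '[{"delta_pos":[0,0,0],"twist":[0,0,0],"grip":95},{"delta_pos":[0,0,0],"twist":[0,0,0],"grip":95},{"delta_pos":[0,0,0],"twist":[0,0,0],"grip":95},{"delta_pos":[0,0,0],"twist":[0,0,0],"grip":95},{"delta_pos":[0,0,0],"twist":[0,0,0],"grip":95}]';python3 -m pendant '[{"delta_pos":[0,-1,0],"twist":[0,0,0],"grip":95},{"delta_pos":[0,-4,0],"twist":[0,0,0],"grip":95},{"delta_pos":[0,-8,0],"twist":[0,0,0],"grip":95},{"delta_pos":[0,-12,0],"twist":[0,0,0],"grip":95},{"delta_pos":[0,-16,0],"twist":[0,0,0],"grip":95}]';python3 -m pendant '[{"delta_pos":[-1.5,-2,-1.5],"twist":[0,0,0],"grip":95},{"delta_pos":[-4,-2,-4],"twist":[0,0,0],"grip":95},{"delta_pos":[-6,-2,-7],"twist":[0,0,0],"grip":95},{"delta_pos":[-7,-2,-10],"twist":[0,0,0],"grip":95},{"delta_pos":[-8,-2,-13],"twist":[0,0,0],"grip":95}]';python3 -m pendant '[{"delta_pos":[-1,0,-3],"twist":[0,0,0],"grip":95},{"delta_pos":[-2,0,-6],"twist":[0,0,0],"grip":95},{"delta_pos":[-2,0,-9],"twist":[0,0,0],"grip":95},{"delta_pos":[-2,0,-11],"twist":[0,0,0],"grip":95},{"delta_pos":[-2,0,-12],"twist":[0,0,0],"grip":95}]'
python3 - <<'E'
from h import *
print(state()['ee_pos'])
c=imaging.camera_info("top"); img,dep=imaging.grab_frame("top"); cv2.imwrite("pics/t9.png",img[:,:,::-1])
p,d=imaging.grab_frame("scene"); cv2.imwrite("pics/s9.png",p[:,:,::-1])
P=cloud(c,dep)
for n,zr,r0 in [('B',69,'B'),('Y',69,'Y'),('W',69,'W'),('R',69,'R'),('ye',60,''),('be',60,'')]:
    g=np.array(T[n]); Q=P.reshape(-1,3)
    Q=Q[(np.hypot(Q[:,0]-g[0],Q[:,1]-g[1])<55)&(abs(Q[:,2]-zr)<6)]
    if len(Q)<40: print(n,'occluded',len(Q)); continue
    hull=cv2.convexHull(Q[:,:2].astype(np.float32)).reshape(-1,2); f=circ(hull)
    print(n,f[0].round(1),'r',round(f[1],1),'off',(f[0]-g).round(1),'z med',np.median(Q[:,2]).round(1))
E
```

```text
time_s: 34.1
ee_pos: [600.1, 273.6, 35.9]
ee_rot: [-90.0, 0.0, -24.8]
force: [-0.1, -1.1, -0.2]
gripper_width: 86.3
time_s: 34.6
ee_pos: [600.0, 273.5, 198.4]
ee_rot: [-90.0, -0.0, -24.8]
force: [1.1, 0.5, 0.7]
gripper_width: 86.5
time_s: 35.1
ee_pos: [471.7, 188.5, 216.9]
ee_rot: [-89.9, -0.1, -24.7]
force: [0.0, -0.2, 0.6]
gripper_width: 86.3
time_s: 35.6
ee_pos: [403.7, 87.5, 216.8]
ee_rot: [-90.0, -0.1, -24.9]
force: [-0.1, 0.3, 0.6]
gripper_width: 86.6
[403.66379854  87.45398892 216.83445068]
B [612.7 158.9] r 29.6 off [1.3 0.9] z med 70.2
Y [496.2 146.1] r 29.5 off [-0.1 -0.3] z med 70.0
W [484.1 260.9] r 29.8 off [-0.4 -0.7] z med 70.0
R [600.  272.9] r 30.0 off [-0.2 -0.4] z med 70.0
ye [ 629.8 -160.7] r 29.7 off [ 0.1 -0. ] z med 59.6
be [ 447.1 -295.6] r 29.6 off [-0.   0.1] z med 59.5
```

View pics/t9.png

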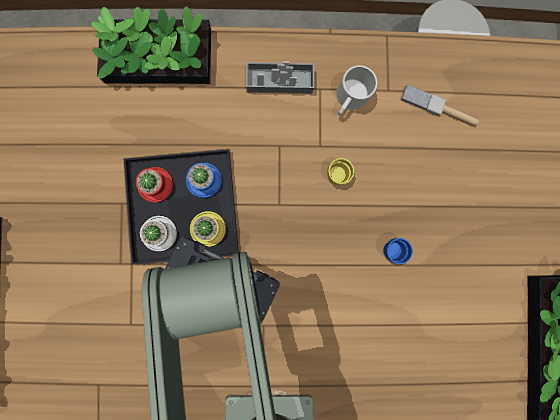

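View pics/s9.png

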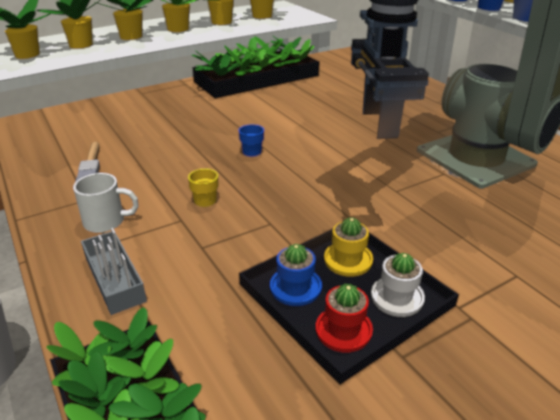

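All four pots stand upright in saucers of their own colour: blue (296,270), yellow (350,243), white (402,278) and red (346,310) in the scene view. They are within 2 mm of the saucer centres, the empties have not moved, and the gripper is clear.

```bash
python3 -m pendant '[{"delta_pos":[0,0,0],"twist":[0,0,0],"grip":95},{"delta_pos":[0,0,0],"twist":[0,0,0],"grip":95},{"delta_pos":[0,0,0],"twist":[0,0,0],"grip":95},{"delta_pos":[0,0,0],"twist":[0,0,0],"grip":95},{"delta_pos":[0,0,0],"twist":[0,0,0],"grip":95}]'; python3 -c "
from workcell import job
print(job.job_done())"
```

```text
time_s: 36.2
ee_pos: [404.5, 88.8, 215.8]
ee_rot: [-90.0, 0.0, -24.8]
force: [-0.7, 0.5, -0.4]
gripper_width: 86.4
the job is handed in; nothing more can be done
None
```

I packed all four planted pots (blue, yellow, white, red), gripping each by its rim band and setting it in the saucer of its own colour. I handed the job in at about 36 s of the 102 s allowed; no verdict was reported.

My last top-camera check showed:
- **Planted pots:** each was within 2 mm of its saucer's centre, against a limit of 15 mm. The rims were at about 70 mm, where 69 mm is expected for a pot resting on the saucer floor. They looked upright in the scene picture, but I did not measure tilt directly.
- **Empty pots:** both were within 0.2 mm of where they started and still standing.
- **Gripper:** open and clear of everything at hand-in.

None of my checks failed or disagreed.

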